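Lay out a brazing set-up on the hearth board

TASK

Set up the brazing job on the hearth board: lay the short channel, open side up, in the scribed rectangle at the board's middle with its length along the fence, then lay the long channel, open side down, on top of it, parallel, ends evenly overhanging and shifted sideways towards the fence by about a third of its width, so that the flanges interlock and it sits down level. Put the round steel weight upright in the middle of the long channel's top, and stand the loose firebrick on the board between the stacked channels and the steel bowl as a heat shield: in line with the stack, about 30 mm clear of its end, its long side square across that end. Let go of everything and leave the jar and the wrench where they are.

Things in the scene. Friction and masses are not known exactly. Their poses are not given: they have to be found in the camera images.
- board: Fixed grey board flat on the bench, 200 (x) by 280 (y) by 12 mm thick. Origin: centre of its underside (top 12 mm above), z up. A pale firebrick fence, 25 mm thick, 38 mm above the board's top, runs along its +x edge (far from the robot), inner face 75 mm from the centre. A dark rectangle 56 (x) by 48 (y) mm is scribed round the centre. Place and yaw vary.
- fence (a point): The middle of the fence's top edge on the board, 87.5 mm from the board's centre along the board's +x, 50 mm above the bench; same axes as the board.
- short_channel: Short steel channel, loose, lying open side up like a trough: 48 mm long (y), 56 wide (x), 26 tall; floor web 6 mm thick, two flanges 6 mm thick rising 20 mm above the web along the long sides, ends open. Origin: centre of its underside, z up. About 0.2 kg.
- long_channel: Long steel channel, loose, open side down like a bridge: 64 mm long (y), 56 wide (x), 26 tall; web 6 mm thick on top, two flanges 6 mm thick hanging 20 mm below it along the long sides. Origin: centre of underside, at the flange tips, z up. 0.27 kg. Can be held by its web's two ends. Interlocked, it lies level, origin 6 mm above the short one's, at any sideways shift from 6 to 28 mm (aim at 17).
- weight: Plain dark steel cylinder standing upright, 36 mm in diameter, 36 mm tall, loose: the hold-down weight. Origin at the centre of its underside, z up. About 0.28 kg.
- firebrick: Pale plain rectangular firebrick offcut, loose, standing upright: 64 mm (its x) by 34 mm (its y), 50 mm tall. Origin at the centre of its underside, z up. About 0.11 kg.
- bowl: Empty round steel quench bowl, fixed, 110 mm across the rim, 45 mm tall, to the left or to the right of the board beyond its far corner. Origin at the centre of its underside.
- torch_rest: Fixed rest with a red-handled torch lying in it, base 70 by 110 mm, 85 mm tall, the torch reaching 60 mm towards the robot and 130 mm away from it; it stands on the other side of the board from the bowl. Origin at the centre of its underside.
- jar: Amber jar with a white cap, 56 mm across, 60 mm tall, standing loose on the bench beyond the fence. Origin at the centre of its underside. A bystander.
- wrench: Flat steel open-end wrench about 150 mm long lying loose on the bench beyond the fence, its length roughly across the robot's view (along world y). Origin near its middle, at the bench. A bystander.

How it is judged:
At the end, for the whole second after the job is handed in: Short channel flat at board centre (15 mm, 0.2 rad); long one level, interlocked, 7-28 mm towards fence, ends within 13 mm, 0.15 rad; weight upright on it within 14 mm; brick upright on board, bowl side, 55-110 mm sideways, -25 to 43 mm towards fence of centre, 0.25 rad; all at rest (horizontal distance between short_channel and board below 0.015 m and z of short_channel in the frame of board between 0.008 and 0.016 m and angle between each of short_channel, long_channel, weight, firebrick's own z axis and vertical below 0.08 rad and angle between the y axis of short_channel and the y axis of board, either way round below 0.2 rad and ((x of fence in the frame of short_channel above 0 m and x of long_channel in the frame of short_channel between 0.007 and 0.028 m) or (x of fence in the frame of short_channel below 0 m and x of long_channel in the frame of short_channel between -0.028 and -0.007 m)) and y of long_channel in the frame of short_channel between -0.013 and 0.013 m and z of long_channel in the frame of short_channel between 0.002 and 0.01 m and angle between the y axis of long_channel and the y axis of short_channel, either way round below 0.15 rad and horizontal distance between weight and long_channel below 0.014 m and z of weight in the frame of long_channel between 0.022 and 0.03 m and ((y of bowl in the frame of board above 0 m and y of firebrick in the frame of board between 0.055 and 0.11 m) or (y of bowl in the frame of board below 0 m and y of firebrick in the frame of board between -0.11 and -0.055 m)) and x of firebrick in the frame of board between -0.025 and 0.043 m and z of firebrick in the frame of board between 0.008 and 0.016 m and angle between the x axis of firebrick and the x axis of board, either way round below 0.25 rad and linear speed of each of short_channel, long_channel, weight, firebrick below 0.02 m/s); the robot touches nothing.
It fails at once if the jar is disturbed (moved more than 30 mm) (distance of jar from where it was at the start of the episode above 0.03 m).
It fails at once if the wrench is disturbed (moved more than 30 mm) (distance of wrench from where it was at the start of the episode above 0.03 m).
It also fails if it takes over 112 s, if anything falls off the work surface, if the arm or the gripper's body presses on something with over 40 N, if the wrist force passes 120 N, or if a joint passes its speed limit or range.

ROBOT

A 6-joint arm with a two-finger parallel gripper is mounted at the origin on the work surface. World frame = base frame: x ahead of the robot, y to its left, z up, the work surface at z = 0. Lengths are in m, angles in rad, forces in N, time in s.
With the tool pointing down it reaches from about 0.325 to 1 m from the base axis. Payload 5.1 kg.
Tool frame: the origin (TCP) lies on the centre line of the jaws, within the pads' length; the fingertips stand 8 mm ahead of it and the grasp point (between the pads) lies 11 mm behind it (r.tip_extent is the distance from the TCP to the fingertips, in m); z points along the fingers, y is the line along which they close (so a half turn about z gives the same grasp; the last joint's range is limited). The gripper opens to 85 mm and grips with 20 to 120 N. Pads are 22 mm wide; open, the fingers measure 114 mm over their backs; the gripper's body (76 mm by 85 mm) begins 54 mm behind the grasp point. The pads swing forward as they close: fully open they stand 13 mm farther back than shut.
Start: joints at [1.089, 0.124, 1.65, -0, 1.367, -0.083], TCP at [0.252, 0.599, 0.239] pointing down, gripper open.
Joint ranges: [-2.61, 2.61], [-1.02, 2.33], [0.03, 2.71], [-1.35, 4.49], [0.32, 2.68], [-2.91, 2.91]. Speed limits (rad/s): [2.57, 2.57, 3.14, 3.14, 3.14, 3.14].

INTERFACE

Orientations are given as a rotation vector (axis times angle).
In Python, from station import r, jaws, eyes, workorder, finder gives the robot as it stands. Calls block until the motion is done:
- r.move_to(position, orientation): joint-space move of the TCP to a pose.
- r.servo_line(position, ori=None, max_speed=0.15, until_force=None): straight line of the TCP; ori=None keeps the orientation; max_speed is the mean speed in m/s. With until_force (N) it stops when the force on the tool has changed by that much, and returns True; else False.
- r.move_joints(angles): joint-space move.
- jaws.command_gripper(opening, grasp_force=None): opening from 0.0 (shut) to 1.0 (fully open); grasp_force is the grip in N (None keeps the last); returns when the fingers have stopped.
- r.hold(seconds).
- r.inverse_kinematics(position, orientation): joint angles nearest the present ones, or None.
- r.state(): the state.
- eyes.grab_frame(name): name is "side" or "top"; returns a dict with "pixels" (480x640x3 uint8, red, green, blue), "fov_y" (degrees; the focal length in pixels is half the picture's height over the tangent of half this angle, whatever the lens; pixels are square), "cx", "cy" (the principal point, pixels), "R" (3x3) and "t" (3): a world point X has camera coordinates R X + t. Camera axes: x right, y down, z forward; pixel columns grow to the right and rows downward; lengths in m; the calibration is good to about 2 mm. A picture is of the moment at which its call begins. There is no depth.
A pose or a line that the arm cannot do raises r.PlanningError and nothing moves.
- workorder.finish_job(): hands the job in; it is judged then, once.
Trained networks look in a picture, given as the dict that the camera call returned (one of the last four; its "shot" number tells which), for a name from the list of things; names that differ only in an ending like _2 or _b are one class to them, and where a whole thing is asked for, a point or a joint stands for the part that bears it (a point fixed in the world has none). Each returns a list of dicts, best first, with "conf" (0 to 1); they miss things now and then, are a little off and sometimes report something else, mostly with a low value. They report only what shows in the picture. A call takes as long as a camera call.
- finder.boxes_of(picture, name): "rect" ([left, top, right, bottom] in pixels, round what is visible of it).
The state is a dict: "t": time; "q": joint angles; "qd": joint speeds; "tau": joint torques, N m; "eef_pos": TCP position; "eef_rot": TCP orientation; "wrist_force": force on the tool from outside, world axes, zero at the start; "torque": the same for the moment, N m; "width": opening from 0.0 (shut) to 1.0 (fully open); "grasp_force": force on a finger pad.
Only numpy, scipy, OpenCV 4.12 (cv2) and the standard library are available. Lean on these libraries where they do the work, as an engineer would, in place of code of your own. Each camera call takes 0.05 s, during which the arm holds its last target. There are 200 camera calls.

## Working session

There is one attempt and no reset: what is moved stays moved. The work goes in short steps, each a Python script; the robot and the scene stay as the last script left them, time stands still between calls to the robot, and variables do not carry over. Pictures are saved under pics/ and viewed, at most 14 in all, crops included, and the job is handed in when it is done.

```bash
ls; mkdir -p pics; python3 - <<'E'
from station import r,jaws,eyes,finder
import cv2,numpy as np
for c in ["top","side"]:
    p=eyes.grab_frame(c)
    cv2.imwrite(f"pics/{c}0.png",p["pixels"][:,:,::-1])
    np.savez(f"{c}0.npz",**p)
    print(c,p["fov_y"],p["cx"],p["cy"],np.round(p["R"],4).tolist(),np.round(p["t"],4).tolist())
    for n in ["board","short_channel","long_channel","weight","firebrick","bowl","torch_rest","jar","wrench"]:
        print(n,[(np.round(d["rect"]).tolist(),round(d["conf"],2)) for d in finder.boxes_of(p,n)[:2]])
s=r.state();print(s["t"],s["eef_pos"],s["eef_rot"],s["width"])
E
```

```text
pics
station.py
top 53.37295046600052 323.06899409260865 237.6674305873936 [[-0.0111, -0.9999, 0.0034], [-0.9795, 0.0102, -0.2013], [0.2013, -0.0056, -0.9795]] [0.0127, 0.568, 1.0717]
board [([258.0, 196.0, 379.0, 284.0], 0.72)]
short_channel [([187.0, 318.0, 210.0, 344.0], 0.87)]
long_channel [([434.0, 239.0, 468.0, 269.0], 0.93)]
weight [([445.0, 324.0, 461.0, 337.0], 0.64)]
firebrick [([191.0, 241.0, 219.0, 272.0], 0.62)]
bowl [([423.0, 174.0, 465.0, 216.0], 0.67)]
torch_rest [([194.0, 141.0, 224.0, 220.0], 0.93), ([258.0, 191.0, 383.0, 288.0], 0.37)]
jar [([351.0, 145.0, 377.0, 177.0], 0.91), ([424.0, 172.0, 466.0, 216.0], 0.23)]
wrench [([260.0, 157.0, 318.0, 171.0], 0.93)]
side 44.70409282640084 317.17070605405854 235.1610552523397 [[0.929, -0.37, 0.0013], [-0.2053, -0.5184, -0.8301], [0.3078, 0.771, -0.5575]] [-0.5298, 0.1727, 0.9518]
board [([257.0, 199.0, 394.0, 314.0], 0.94)]
short_channel [([163.0, 194.0, 194.0, 218.0], 0.87)]
long_channel [([349.0, 349.0, 399.0, 398.0], 0.7)]
weight [([237.0, 388.0, 265.0, 425.0], 0.92), ([422.0, 238.0, 453.0, 280.0], 0.51)]
firebrick [([238.0, 175.0, 270.0, 203.0], 0.9), ([349.0, 350.0, 401.0, 398.0], 0.42)]
bowl [([423.0, 308.0, 494.0, 364.0], 0.81)]
torch_rest [([292.0, 144.0, 368.0, 193.0], 0.66), ([349.0, 350.0, 400.0, 400.0], 0.4)]
jar [([422.0, 236.0, 452.0, 281.0], 0.71)]
wrench [([369.0, 201.0, 408.0, 238.0], 0.94)]
1.0 [0.25241039 0.59897728 0.23931737] [-6.22252651e-01 -3.07932741e+00  4.24322917e-06] 0.998282698108112
```

```bash
python3 - <<'E'
import cv2
a=cv2.imread("pics/top0.png")[130:355,180:480]; cv2.imwrite("pics/top0c.png",cv2.resize(a,None,fx=2.66,fy=2.66,interpolation=cv2.INTER_CUBIC))
a=cv2.imread("pics/side0.png")[140:430,150:500]; cv2.imwrite("pics/side0c.png",cv2.resize(a,None,fx=2,fy=2,interpolation=cv2.INTER_CUBIC))
E
```

```text
(no output)
```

View pics/top0c.png

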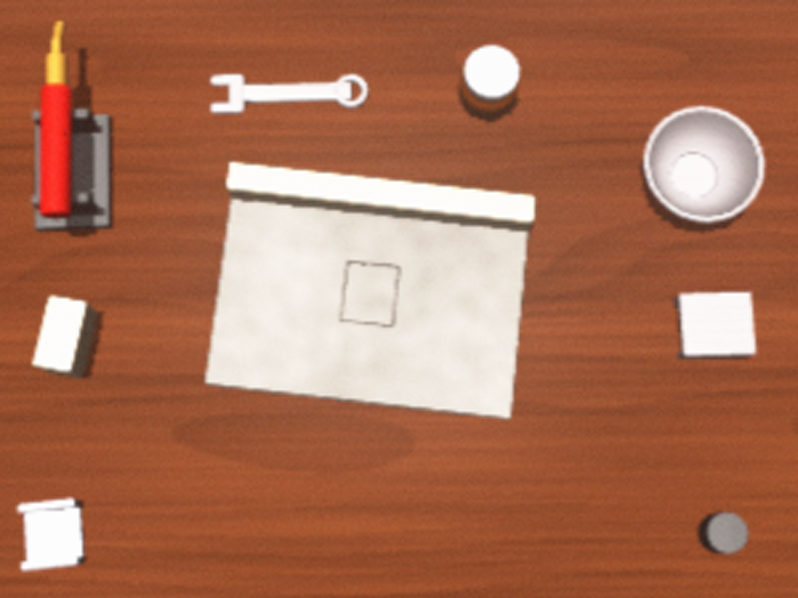

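View pics/side0c.png

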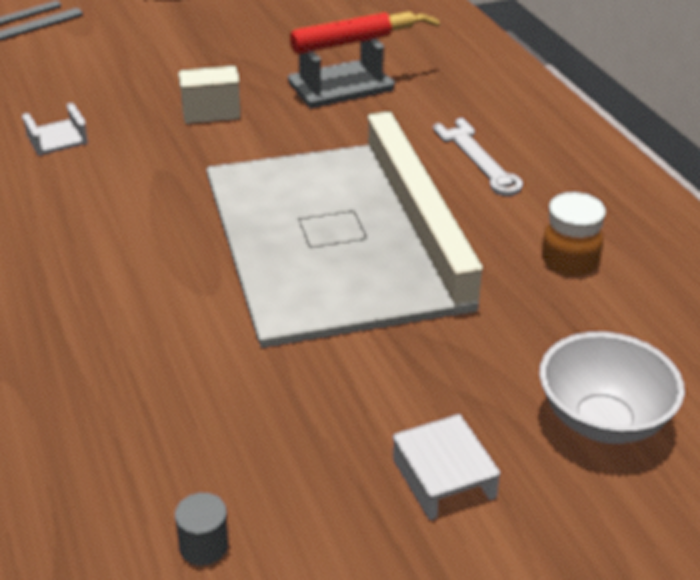

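```bash
cat > fit.py <<'E'
import numpy as np,cv2
from scipy.optimize import least_squares
def proj(p,X):
    c=np.asarray(X)@p["R"].T+p["t"]; f=240/np.tan(np.radians(p["fov_y"])/2)
    return np.c_[p["cx"]+f*c[:,0]/c[:,2],p["cy"]+f*c[:,1]/c[:,2]]
def world(q,M):
    M=np.asarray(M,float);c,s=np.cos(q[2]),np.sin(q[2])
    return np.c_[q[0]+c*M[:,0]-s*M[:,1],q[1]+s*M[:,0]+c*M[:,1],M[:,2]]
def fit(obs,q0):  # obs: list (pic, model pts, pixels)
    g=lambda q:np.concatenate([(proj(p,world(q,M))-np.asarray(x)).ravel() for p,M,x in obs])
    s=least_squares(g,q0,loss="soft_l1"); return s.x,[np.sqrt(np.mean((proj(p,world(s.x,M))-np.asarray(x))**2)) for p,M,x in obs]
def box(x,y,z): return [(x,y,z),(x,-y,z),(-x,-y,z),(-x,y,z)]
E
python3 - <<'E'
from fit import *
T=dict(np.load("top0.npz"));S=dict(np.load("side0.npz"))
t=lambda L:(np.array(L)+.5)/2.66-.5+[180,130]
s=lambda L:(np.array(L)+.5)/2-.5+[150,140]
bm=[(-.1,.14,.012),(-.1,-.14,.012),(.1,.14,.05),(.1,-.14,.05),(.075,.14,.05),(.075,-.14,.05)]+box(.028,.024,.012)
O={"board":(bm,t([(206,383),(511,417),(229,163),(534,196),(228,190),(533,222),(347,261),(400,266),(393,326),(340,320)]),bm,
  s([(208,169),(262,341),(389,113),(479,267),(369,118),(457,275),(353,211),(366,239),(310,248),(299,218)])),
"brick":(box(.032,.017,.05),t([(51,296),(88,303),(72,375),(33,366)]),box(.032,.017,.05),s([(238,67),(240,89),(181,95),(180,70)])),
"long":(box(.028,.032,.026),t([(680,294),(752,292),(755,354),(681,356)]),box(.028,.032,.026),s([(459,417),(497,471),(434,493),(394,437)])),
"short":(box(.028,.024,.026),t([(18,505),(75,499),(82,564),(22,571)]),box(.028,.024,.026),s([(73,104),(86,125),(37,135),(25,114)])),
"weight":([(0,0,.036)],t([(726,532)]),[(0,0,.036)],s([(202,512)])),
}
ov=cv2.imread("pics/top0.png");os=cv2.imread("pics/side0.png");k=4
ov=cv2.resize(ov,None,fx=k,fy=k);os=cv2.resize(os,None,fx=k,fy=k)
for n,(M,x,M2,x2) in O.items():
    a=[(T,M,x)];b=[(S,M2,x2)]
    for o in (a,b,a+b): 
        q,e=fit(o,[.5,0,0]); print(n,np.round(q,4),np.round(e,2))
    for im,p in((ov,T),(os,S)):
        for u in proj(p,world(q,M)): cv2.circle(im,tuple(int(v) for v in (u+.5)*k),3,(0,255,0),-1)
cv2.imwrite("ovt.png",ov);cv2.imwrite("ovs.png",os)
c=lambda im,x0,y0,x1,y1:cv2.resize(im[y0*k:y1*k,x0*k:x1*k],(260,260))
g=np.vstack([np.hstack([c(ov,175,300,230,355),c(ov,175,230,230,285),c(ov,425,225,480,280)]),np.hstack([c(os,150,180,205,235),c(os,230,160,285,215),c(os,345,345,400,400)])])
cv2.imwrite("pics/ov.png",g)
E
```

```text
board [ 0.5716  0.0168 -0.1206] [0.34]
board [ 0.5733  0.014  -0.1232] [0.8]
board [ 0.5727  0.0157 -0.1223] [0.57 0.93]
brick [ 0.5296  0.2915 -0.2   ] [0.27]
brick [ 0.5314  0.2797 -0.248 ] [1.65]
brick [ 0.5319  0.2906 -0.2095] [0.8  2.33]
long [ 0.5374 -0.2988 -0.0021] [0.52]
long [ 0.54   -0.3007  0.0377] [0.96]
long [ 0.539  -0.2999  0.0148] [0.81 1.1 ]
short [0.3558 0.3009 0.1111] [0.58]
short [0.3601 0.3002 0.088 ] [0.48]
short [0.358  0.3007 0.0992] [0.93 0.85]
weight [ 0.3513 -0.2919  0.    ] [0.]
weight [ 0.353  -0.2956  0.    ] [0.]
weight [ 0.3526 -0.2945  0.    ] [0.87 0.48]
```

View pics/ov.png

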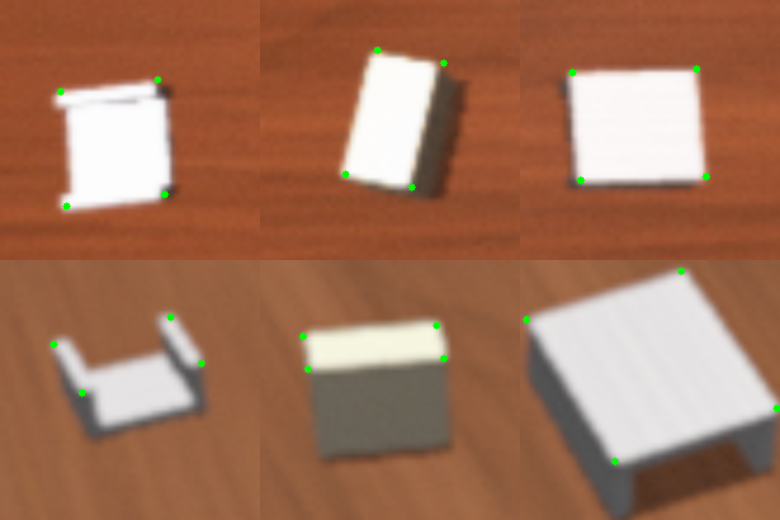

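```bash
cat > arm.py <<'E'
import numpy as np
from scipy.spatial.transform import Rotation as Ro
from station import r,jaws,eyes,workorder,finder
from fit import *
B=np.array([.572,.016,-.122])   # board
def bp(x,y):
    w=world(B,[(x,y,0)])[0]; return w[0],w[1]
def ori(a):  # tool down, jaws closing along yaw a
    y=np.array([np.cos(a),np.sin(a),0]);z=np.array([0,0,-1.]);return Ro.from_matrix(np.c_[np.cross(y,z),y,z]).as_rotvec()
def best(p1,a1,p2,a2):
    def cost(k):
        q=[r.inverse_kinematics(p1,ori(a1+k)),r.inverse_kinematics(p2,ori(a2+k))]
        return 99 if any(x is None for x in q) else max(abs(x[5]) for x in q)
    k=min((0,np.pi,-np.pi),key=cost); print("k",k,"q6",cost(k)); return a1+k,a2+k
def st(m):
    s=r.state();print(m,"t%.1f"%s["t"],np.round(s["eef_pos"],4),"w%.3f"%s["width"],"g%.1f"%s["grasp_force"],np.round(s["wrist_force"],1))
def pick(x,y,a,z,force,opening=1.0,hi=.2):
    r.move_to([x,y,hi],ori(a)); jaws.command_gripper(opening)
    r.servo_line([x,y,z+.05],max_speed=.2); r.servo_line([x,y,z],max_speed=.08); st("down")
    jaws.command_gripper(0.0,grasp_force=force); st("closed")
    r.servo_line([x,y,z+.04],max_speed=.08); r.servo_line([x,y,hi],max_speed=.2); st("up")
def place(x,y,a,z,opening,hi=.2,push=.003):
    r.move_to([x,y,hi],ori(a)); r.servo_line([x,y,z+.02],max_speed=.2)
    st("above"); print(r.servo_line([x,y,z-push],max_speed=.03,until_force=5)); st("touch")
def release(x,y,opening,hi=.2):
    z=r.state()["eef_pos"][2]; jaws.command_gripper(opening); r.servo_line([x,y,z+.04],max_speed=.08); r.servo_line([x,y,hi],max_speed=.25); st("rel")
E
python3 - <<'E'
from arm import *
print(r.tip_extent)
p=(.357,.3005);t=bp(0,0)
a,b=best([*p,.2],.10,[*t,.2],B[2])
pick(*p,a,.013,40)
place(*t,b,.025,.9)
E
```

```text
0.008
k 0 q6 0.4845584218203651
down t4.0 [0.3573 0.3007 0.0132] w0.998 g0.0 [ 0.3  0.8 -0.8]
closed t4.4 [0.3576 0.3009 0.0138] w0.642 g44.3 [ 0.  -1.   3.7]
up t6.0 [0.3561 0.2999 0.1982] w0.642 g43.7 [-0.4 -0.3 -3. ]
above t8.2 [0.5731 0.0163 0.0464] w0.646 g43.6 [-0.2  1.1 -1.4]
True
touch t8.8 [0.5719 0.016  0.0258] w0.646 g44.4 [-0.3  0.7  3. ]
```

```bash
python3 - <<'E'
from arm import *
release(*bp(0,0),.9)
r.move_to([.45,-.25,.25],ori(np.pi/2))
for c in ["top","side"]:
    p=eyes.grab_frame(c); np.savez(f"{c}1.npz",**p)
    im=p["pixels"][:,:,::-1]
    a=im[190:290,255:385] if c=="top" else im[195:315,255:395]
    cv2.imwrite(f"pics/{c}1.png",cv2.resize(a,None,fx=5,fy=5,interpolation=cv2.INTER_CUBIC))
E
```

```text
rel t10.5 [0.5711 0.0161 0.1982] w0.901 g0.0 [-0.3  0.6 -1.5]
```

View pics/top1.png

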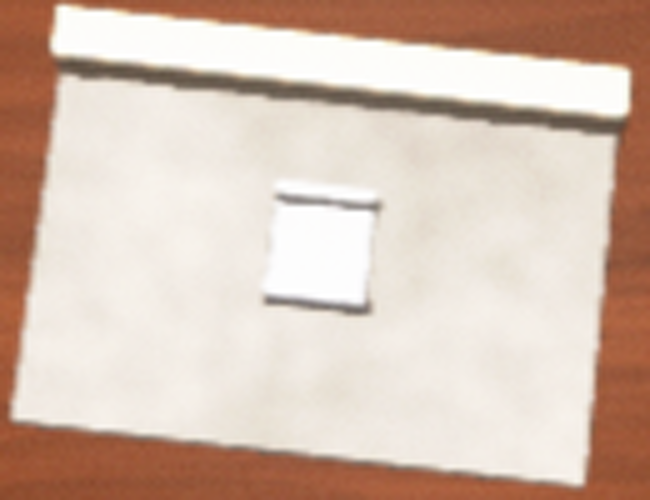

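View pics/side1.png

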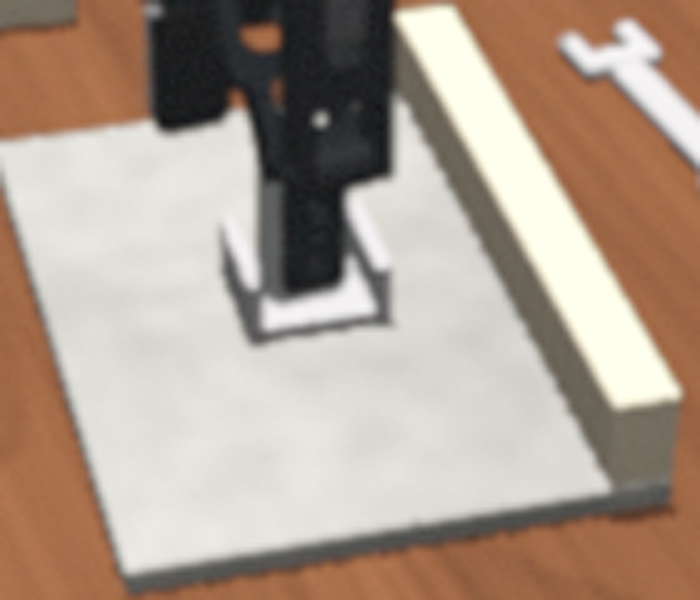

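```bash
python3 - <<'E'
from fit import *
T=dict(np.load("top1.npz"));S=dict(np.load("side1.npz"))
t=(np.array([(277,182),(381,190),(370,303),(264,297)])+.5)/5-.5+[255,190]
s=(np.array([(388,265),(258,305),(223,222)])+.5)/5-.5+[255,195]
M=box(.028,.024,.038)
print(fit([(T,M,t)],[.5,0,0]),fit([(S,M[1:],s)],[.5,0,0]))
E
```

```text
(array([ 0.57111476,  0.01579109, -0.09466111]), [np.float64(0.44453907985921537)]) (array([ 0.57343678,  0.01340638, -0.06474269]), [np.float64(1.277279628478342)])
```

```bash
python3 - <<'E'
from arm import *
p=(.538,-.2995);t=world([.5716,.0158,-.108],[(.017,0,0)])[0][:2]
a,b=best([*p,.2],.01+np.pi/2,[*t,.2],-.108+np.pi/2)
pick(*p,a,.011,50)
place(*t,b,.029,.9)
E
```

```text
k -3.141592653589793 q6 1.6113465045429525
down t17.1 [ 0.5381 -0.2996  0.011 ] w1.003 g0.0 [1.5 0.3 0.4]
closed t17.4 [ 0.5388 -0.3001  0.0122] w0.736 g55.5 [-1.  -0.4  3.7]
up t19.0 [ 0.5371 -0.2989  0.1979] w0.730 g55.2 [ 0.5  0.1 -3.1]
above t21.1 [0.5898 0.0135 0.0504] w0.730 g55.2 [ 0.8 -0.  -2.6]
True
touch t21.7 [0.5883 0.014  0.0302] w0.730 g55.8 [-1.3 -0.6  4.2]
```

```bash
python3 - <<'E'
from arm import *
t=world([.5716,.0158,-.108],[(.017,0,0)])[0][:2]
release(*t,.95)
r.move_to([.36,-.32,.25],ori(-np.pi/4))
g=[]
for c in ["top","side"]:
    p=eyes.grab_frame(c); np.savez(f"{c}2.npz",**p)
    im=p["pixels"][:,:,::-1]
    a=im[205:265,280:360] if c=="top" else im[215:275,285:365]
    g.append(cv2.resize(a,(800,600),interpolation=cv2.INTER_CUBIC)[:,100:700])
cv2.imwrite("pics/st2.png",cv2.resize(np.vstack(g),None,fx=.5,fy=.5))
cv2.imwrite("pics/t2.png",g[0]);
E
```

```text
rel t23.4 [0.5876 0.014  0.1981] w0.950 g0.0 [-0.2 -0.5 -1.6]
```

View pics/st2.png

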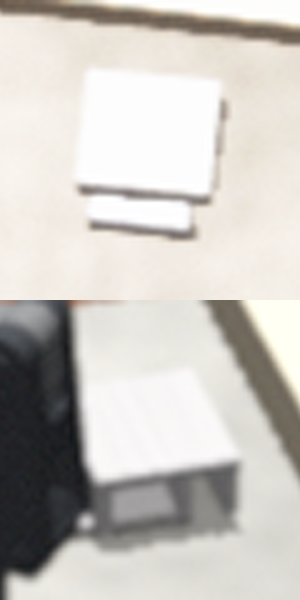

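```bash
python3 - <<'E'
from arm import *
T=dict(np.load("top2.npz"))
t=(np.array([(88,68),(221,80),(211,192),(78,185)])+.5)/5-.5+[290,205]
q,e=fit([(T,box(.028,.032,.044),t)],[.5,0,0]);print(q,e)
c=q[:2]; p=(.352,-.2935)
a,b=best([*p,.2],-np.pi/4,[*c,.25],0)
pick(*p,a,.018,40,hi=.25)
place(*c,b,.062,.9,hi=.25)
E
```

```text
[ 0.58791126  0.01492058 -0.08865608] [np.float64(0.2150375600796825)]
k 0 q6 0.06589401250160565
down t27.3 [ 0.3523 -0.2938  0.0183] w1.000 g0.0 [0.1 0.5 0.1]
closed t27.8 [ 0.3522 -0.2937  0.0186] w0.406 g39.9 [-1.1  1.6  5.7]
up t29.6 [ 0.3514 -0.2929  0.2481] w0.406 g40.2 [ 0.4  0.1 -2.6]
above t32.0 [0.5891 0.0146 0.0836] w0.410 g40.2 [-0.2  0.5 -2.5]
True
touch t32.6 [0.5876 0.015  0.0626] w0.405 g40.7 [-0.3  0.1  4.9]
```

```bash
python3 - <<'E'
from arm import *
s=r.state()["eef_pos"]; release(*s[:2],.8,hi=.25)
p=(.531,.291);t=bp(.006,-.079)
a,b=best([*p,.25],-.205,[*t,.25],-.115)
pick(*p,a,.025,30,hi=.25)
place(*t,b,.037,.9,hi=.25)
release(*t,.92,hi=.25)
r.move_to([.35,.35,.3],ori(0))
g=[]
for c in ["top","side"]:
    p=eyes.grab_frame(c); np.savez(f"{c}3.npz",**p)
    a=p["pixels"][:,:,::-1][185:325,250:400]
    g.append(cv2.resize(a,(400,373),interpolation=cv2.INTER_CUBIC))
cv2.imwrite("pics/st3.png",np.hstack(g))
E
```

```text
rel t34.5 [0.5867 0.015  0.2479] w0.797 g0.0 [ 0.1 -0.  -0.5]
k 0 q6 0.6176873054644796
down t37.7 [0.5312 0.2911 0.025 ] w1.000 g0.0 [ 0.3 -0.1  0.2]
closed t38.0 [0.5317 0.2913 0.026 ] w0.744 g34.5 [-0.2  0.4  2.1]
up t39.7 [0.5302 0.2906 0.2479] w0.749 g34.2 [-0.7  0.8 -2.5]
above t42.2 [ 0.5695 -0.0632  0.0585] w0.745 g34.1 [-0.1 -0.2 -1.3]
True
touch t42.8 [ 0.5681 -0.0631  0.0378] w0.746 g34.7 [-0.3  0.7  2.7]
rel t44.6 [ 0.5674 -0.0629  0.2477] w0.918 g0.0 [ 0.3  1.3 -0.5]
```

View pics/st3.png

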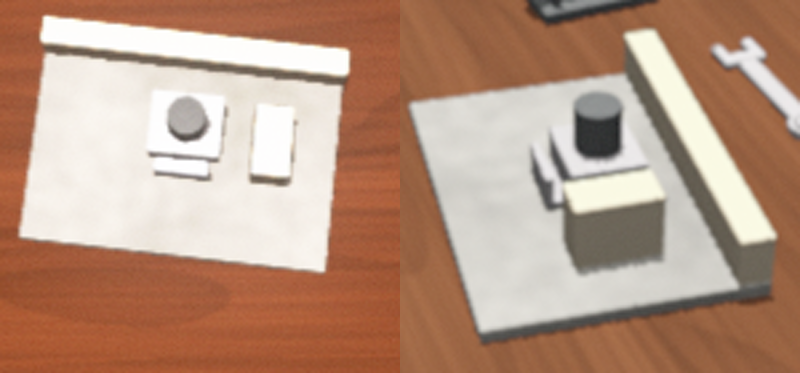

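```bash
python3 - <<'E'
from arm import *
T=dict(np.load("top3.npz"));m=lambda L:(np.array(L)+.5)/2.667-.5+[250,185]
w,_=fit([(T,[(0,0,.08)],m([(187,115)]))],[.5,0,0])
b,e=fit([(T,box(.032,.017,.062),m([(257,104),(295,107),(289,180),(250,175)]))],[.5,0,0])
print(w[:2]-[.5879,.0149],world([0,0,-B[2]],[(b[0]-B[0],b[1]-B[1],0)]),b[2]-B[2],e)
d=np.hypot(*(w[:2]-[.5879,.0149]))
if d<.008 : print(workorder.finish_job())
E
```

```text
[-0.00082913 -0.00082154] [[ 0.00401848 -0.07754392  0.        ]] 0.00967203792740294 [np.float64(0.2337128936804698)]
the job is handed in; nothing more can be done
None
```

The brazing setup is finished and handed in: the channels are interlocked and level, the weight is about 1 mm off the middle of the long channel, and the brick stands about 29 mm clear of the stack on the bowl side. The arm never went near the jar or the wrench, though I didn't re-measure their positions or see the judge's verdict.

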